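Balance the hammer and lock it in its rest

ROBOT

A 6-joint arm with a two-finger parallel gripper is mounted at the origin on the work surface; the furniture and walls round the work are solid. World frame = base frame: x ahead of the robot, y to its left, z up, the work surface at z = 0. Lengths are in m, angles in rad, forces in N, time in s.
With the tool pointing down it reaches from about 0.3 to 0.875 m from the base axis. Payload 6.4 kg.
Tool frame: the origin (TCP) lies between the finger pads; the fingertips stand 25 mm ahead of it and the grasp point (between the pads) lies 6 mm ahead of it; z points along the fingers, y is the line along which they close (so a half turn about z gives the same grasp; the last joint's range is limited). The gripper opens to 85 mm and grips with 20 to 120 N. Pads are 22 mm wide; open, the fingers measure 114 mm over their backs; the gripper's body (76 mm by 85 mm) begins 54 mm behind the grasp point. The pads swing forward as they close: fully open they stand 13 mm farther back than shut.
Start: joints at [-0.206, 0.181, 1.607, -0, 1.354, -0.206], TCP at [0.575, 0, 0.256] pointing down, gripper open.
Joint ranges: [-2.99, 2.99], [-0.89, 2.07], [0.3, 2.58], [-1.14, 4.28], [0, 2.63], [-3.12, 3.12]. Speed limits (rad/s): [2.57, 2.57, 3.01, 3.14, 3.14, 3.14].

INTERFACE

Orientations are given as a unit quaternion [w, x, y, z].
In Python, from bench import ctrl gives the robot as it stands.
- The arm moves only by the tool servo_tool, never from a script. Its argument "series" is text: rows parted by semicolons, each of 7 numbers parted by spaces: the gripper command: -1 is fully open, 1 is shut, values between are in proportion, then the shift along the tool's x, y, z in m, then the turn, a rotation vector about the tool's x, y, z in degrees. A call has 1 to 12 rows; each row is the pose to reach, as a shift and turn from the pose commanded when the call began, along the tool's axes at that moment; what a row does not reach only later rows make up. A row lasts 1/12 s, in which the tool goes at most 41.7 mm and 7.16 degrees, less where a joint would pass 70% of its speed; a pose out of reach is approached as far as the arm can. A call with a gripper value outside its range is refused whole. The fingers move at their own pace and stop on an object; the grip force is fixed at half the most. Time passes only in rows, so rows that repeat a pose let the fingers close. It gives the time, the measured TCP pose, the force, the opening and the grip force at its end, in the units of the state.
- ctrl.get_obs(): the state, without advancing time (a new reading comes with each control period).
- ctrl.camera(name): name is "scene" or "side" or "wrist"; returns a dict with "img" (400x640x3 uint8, red, green, blue), "z_map" (400x640 float32, m along the optical axis (not along the pixel's ray), 0 where there is no reading), "fovy" (degrees; the focal length in pixels is half the picture's height over the tangent of half this angle, whatever the lens; pixels are square), "cx", "cy" (the principal point, pixels), "extrinsics" (4x4, takes a point from camera to world coordinates); the wrist camera has in their place "T_tool_cam" (4x4, takes a point from camera to tool coordinates, whose origin is the TCP and whose axes are the flange's). Camera axes: x right, y down, z forward; pixel columns grow to the right and rows downward; lengths in m; the calibration is good to about 2 mm. A picture is of the moment at which its call begins: read the wrist's pose just before it.
- ctrl.hand_in(): hands the job in; it is judged then, once.
The state is a dict: "time_s": time; "q": joint angles; "dq": joint speeds; "joint_efforts": joint torques, N m; "eef_pos": TCP position; "eef_rot": TCP orientation; "wrist_force": force on the tool from outside, world axes, zero at the start; "torque": the same for the moment, N m; "opening": opening from 0.0 (shut) to 1.0 (fully open); "grasp_force": force on a finger pad.
Only numpy, scipy, OpenCV 4.12 (cv2) and the standard library are available. Lean on these libraries where they do the work, as an engineer would, in place of code of your own. Each camera call takes 0.05 s, during which the arm holds its last target. There are 200 camera calls.

TASK

Put the hammer away in its two-fork rest. Where it balances is not known, so try it with a low lift of a few centimetres and shift your grip until it hangs level in a light grip of about 25 N; only then raise it, carry it level to the rest and lay it down gently, not dropped, with the handle in both notches and the head just outside the fork without the keeper. Let go, then swing the keeper fully across over the handle, and leave everything else on the bench where it is.

Things in the scene. Friction and masses are not known exactly. Their poses are not given: they have to be found in the camera images.
- hammer: Small hammer, 0.35 to 0.95 kg, lying flat: ash handle along its y axis, steel head 104x27x28 mm across it at the -y end; 297 long. Origin: underside, half way along; z up. Its balance point cannot be seen and differs each time: between y = -85 and +20 mm. The handle is smooth (friction 0.3): about 20 N carries it, and 25 N holds it level only if gripped within about 10 mm of that point.
- hammer_head (a point): Middle of the hammer's head: 134 mm to -y of the hammer's origin, 14 mm above it. The head begins at y = -121 mm.
- hammer_tail (a point): Middle of the handle near its free end: 140 mm to +y of the hammer's origin, 14 mm above it. The handle ends at y = +148 mm; its oval section is about 29 mm wide (x = -17 to +12, middle line 2.5 mm to -x) and 23 mm high (2 to 25 mm above the origin's level).
- rest: Grey steel hammer rest, bolted down: base plate 70x200x8 mm, forks 82 mm to either side of its origin along its y axis, 12 mm thick. Each fork is 82 mm wide (x), with an open-topped notch 50 mm wide centred on x = 0; flat notch floor 50 mm, prong tops 79 mm above the bench. Origin: middle of the underside. The +y fork carries the keeper, the -y one is plain.
- rest_seat (a point): Where the origin of a well seated hammer comes to lie: x = +2.5, y = +22, z = +48 mm in the rest's frame. The handle then lies along the rest's y axis in both notches, the head beyond the plain fork (to -y), some 11 mm clear of it.
- keeper (a joint): Swing of the keeper about an upright pivot on the -x prong of the +y fork, rad: 0 = pointing straight out to the rest's +y, clear of the handle's place; down to -0.6 = parked further out; grows clockwise seen from above to its stop at 1.57 = across the notch, over the handle. Light friction (under 1 N at the peg) holds it where it is left.
- keeper_peg (a point): Middle of the keeper's upright black finger peg (12 mm diameter, 30 tall, foot 87 and top 117 mm above the bench), 60 mm from the pivot. The keeper is a steel bar 14 wide, 5 thick, underside 82 mm above the bench, reaching 68 mm from the pivot; it passes some 7 mm above a seated handle.
- keeper_pivot (a point): Pivot of the keeper: x = -33, y = +82 mm of the rest, 82 mm above the bench.
- spray_brake: Red-bodied spray can with black cap, 66 mm diameter, 211 tall; bystander, to be left alone. Origin: middle of the underside.
- spray_oil: Blue spray can, 66 mm diameter, 211 tall; bystander, to be left alone. Origin: middle of the underside.
- grease_jar: Grease jar with green lid, 70 mm diameter, 71 tall; bystander, to be left alone. Origin: middle of the underside.
- bearing_a: Ball bearing lying flat, 68 mm diameter, 20 thick; bystander, to be left alone. Origin: middle of the underside.
- spanner_b: Spanner, 178 mm long, 31 wide, 8 thick, lying along its y axis; bystander, to be left alone. Origin: middle of the underside.
- carton_small: Small carton, 51 by 62 by 52 mm; bystander, to be left alone. Origin: middle of the underside.
- thrust_washer: Flat steel washer, 65 mm diameter, 9 thick; bystander, to be left alone. Origin: middle of the underside.
- bench_vice: Big red bench vice bolted down at the left, 223 mm high; its nose overhangs the bench to its right front, from 56 to 170 mm up. An obstacle, not used. Origin: near the middle of its underside.

How it is judged:
On the way, in this order (a step that is already met when the one before it is completed fails the run):
1. the hammer is held up level (within 0.14 rad) in a light grip, both ends at least 90 mm above the bench (height (world z) of each of hammer_head, hammer_tail above 0.09 m and angle between hammer's own z axis and vertical below 0.14 rad and contact force between the fingers and hammer between 1 and 64 N), for 0.3 s.
2. the hammer lies in both notches, let go, with the keeper still open (y of hammer_head in the frame of rest between -0.145 and -0.095 m and x of hammer_head in the frame of rest between -0.04 and 0.04 m and x of hammer_tail in the frame of rest between -0.04 and 0.04 m and z of hammer_head in the frame of rest between 0.053 and 0.073 m and z of hammer_tail in the frame of rest between 0.053 and 0.073 m and angle between hammer's own z axis and vertical below 0.3 rad and value of joint keeper below 0.8 rad and contact force between the fingers and hammer below 0.3 N and linear speed of hammer below 0.02 m/s), for 0.2 s.
At the end, for the whole second after the job is handed in: The hammer lies still and released in both notches, head 0 to 45 mm outside the plain fork, both ends within 10 mm of seated height and 40 mm of the notch line, rolled by less than 0.3 rad; the keeper is swung over the handle to at least 1.35 rad (y of hammer_head in the frame of rest between -0.145 and -0.095 m and x of hammer_head in the frame of rest between -0.04 and 0.04 m and x of hammer_tail in the frame of rest between -0.04 and 0.04 m and z of hammer_head in the frame of rest between 0.053 and 0.073 m and z of hammer_tail in the frame of rest between 0.053 and 0.073 m and angle between hammer's own z axis and vertical below 0.3 rad and value of joint keeper above 1.35 rad and linear speed of hammer below 0.02 m/s and angular speed of hammer below 0.1 rad/s and contact force between the fingers and hammer below 0.3 N); the robot touches nothing.
It fails at once if the hammer's middle is raised more than 80 mm above the bench while it hangs more than 0.35 rad out of level (height (world z) of hammer above 0.08 m and angle between hammer's own z axis and vertical above 0.35 rad).
It fails at once if the hammer strikes the rest with more than 60 N (dropped or forced) (contact force between hammer and rest above 60 N).
It fails at once if a bystander is moved more than 30 mm (distance of any of spray_brake, spray_oil, grease_jar, bearing_a, spanner_b, carton_small, thrust_washer from where it was at the start of the episode above 0.03 m).
It also fails if it takes over 72 s, if anything falls off the work surface, if the arm or the gripper's body presses on something with over 40 N, if the wrist force passes 120 N, or if a joint passes its speed limit or range.

## Working session

There is one attempt and no reset: what is moved stays moved. The work goes in short steps, Python scripts to look and compute and a tool call to move; the robot and the scene stay as the last step left them, time stands still between calls to the robot, and variables do not carry over. Pictures are saved under pics/ and viewed, at most 10 in all, crops included, and the job is handed in when it is done.

Besides the shell and the picture viewer there is one more tool, called by a JSON object that holds its "fn" and its "kwargs". servo_tool: Moves the arm, as the interface text tells. Its arguments: {"type":"object","properties":{"series":{"type":"string"}},"required":["series"]}

```bash
mkdir -p pics; ls; cat > h.py <<'E'
import numpy as np, cv2
from bench import ctrl
from scipy.spatial.transform import Rotation as R
def cam(n):
    o=ctrl.get_obs(); c=ctrl.camera(n)
    c['f']=200/np.tan(np.radians(c['fovy'])/2)
    if 'extrinsics' in c: c['T']=np.array(c['extrinsics'])
    else:
        q=o['eef_rot']; T=np.eye(4); T[:3,:3]=R.from_quat([q[1],q[2],q[3],q[0]]).as_matrix(); T[:3,3]=o['eef_pos']; c['T']=T@np.array(c['T_tool_cam'])
    return c
def cloud(c):
    v,u=np.mgrid[:400,:640]; z=c['z_map']
    p=np.stack([(u-c['cx'])/c['f']*z,(v-c['cy'])/c['f']*z,z],-1)
    w=p@c['T'][:3,:3].T+c['T'][:3,3]; w[z==0]=np.nan; return w
def ray(c,u,v,h):
    d=c['T'][:3,:3]@np.array([(u-c['cx'])/c['f'],(v-c['cy'])/c['f'],1]); o=c['T'][:3,3]
    return o+d*(h-o[2])/d[2]
def save(c,n): cv2.imwrite('pics/'+n,cv2.cvtColor(c['img'],cv2.COLOR_RGB2BGR))
E
python3 - <<'E'
from h import *
print(ctrl.get_obs())
for n in ['scene','side','wrist']:
    c=cam(n); save(c,n+'0.png'); print(n,c['f'],c['cx'],c['cy'],c['T'].round(3).tolist(),(c['z_map']>0).mean())
a=[cv2.imread(f'pics/{n}0.png') for n in('scene','side')]
cv2.imwrite('pics/both.png',cv2.resize(np.vstack(a),(480,600)))
E
```

```text
pics
{'time_s': 0.0, 'q': array([-2.06298679e-01,  1.81528624e-01,  1.60799682e+00,  3.15394912e-05,
        1.35378243e+00, -2.06301068e-01]), 'dq': array([ 0.00081957, -0.00105803, -0.00088962, -0.00068287,  0.00132453,
       -0.00039637]), 'joint_efforts': array([ 3.41415571e-04, -4.44869328e+01, -3.51340663e+01, -2.51131587e-04,
        9.11703974e-03,  3.43231875e-05]), 'eef_pos': array([5.74503352e-01, 1.31449489e-04, 2.55396496e-01]), 'eef_rot': array([-7.26206532e-04,  7.07108087e-01,  7.07104955e-01, -4.56455899e-04]), 'wrist_force': array([-0.35940888,  1.07846699,  1.32884907]), 'torque': array([0.00925841, 0.00492948, 0.03446307]), 'grasp_force': 0.0, 'opening': 1.0035974389276066}
scene 417.94297921131744 317.2244336410784 203.41521416796564 [[-0.815, 0.506, -0.282, 0.734], [0.579, 0.714, -0.393, 0.375], [0.003, -0.484, -0.875, 0.919], [0.0, 0.0, 0.0, 1.0]] 0.99608984375
side 374.2415991160633 322.5791815991409 198.88633690219405 [[-0.674, 0.399, -0.622, 1.033], [0.739, 0.379, -0.557, 0.504], [0.014, -0.835, -0.55, 0.611], [0.0, 0.0, 0.0, 1.0]] 0.99581640625
wrist 294.21658747766855 312.9713171252256 199.26230108550845 [[1.0, 0.002, -0.001, 0.575], [0.001, -0.954, -0.3, 0.078], [-0.001, 0.3, -0.954, 0.374], [0.0, 0.0, 0.0, 1.0]] 0.99600390625
```

View pics/scene0.png

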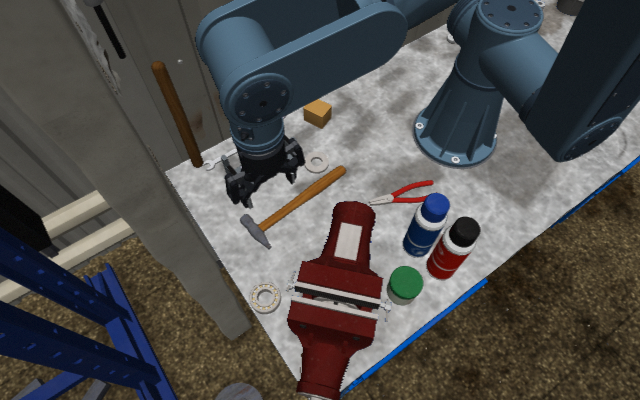

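View pics/side0.png

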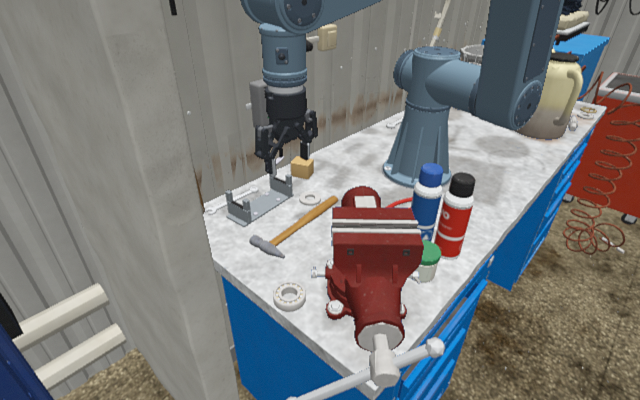

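```bash
python3 - <<'E'
from h import *
S=1000; x0,x1,y0,y1=0.25,1.0,-0.45,0.35
im=np.zeros((int((x1-x0)*S),int((y1-y0)*S),3),np.uint8)
for n in ['scene','side','wrist']:
    c=cam(n); w=cloud(c); p=w.reshape(-1,3); col=c['img'].reshape(-1,3)[:,::-1]
    m=(p[:,2]>-0.02)&(p[:,2]<0.125)&(p[:,0]>x0)&(p[:,0]<x1)&(p[:,1]>y0)&(p[:,1]<y1)
    p,col=p[m],col[m]; o=np.argsort(p[:,2]); p,col=p[o],col[o]
    for q,k in zip(p,col): cv2.circle(im,(int((y1-q[1])*S),int((x1-q[0])*S)),1,k.tolist(),-1)
    # handle: orange/brown colour
    hsv=cv2.cvtColor(c['img'],cv2.COLOR_RGB2HSV)
    m=(cv2.inRange(hsv,(8,110,60),(22,255,255))>0)&(w[...,2]<0.045)&(w[...,2]>0.01)&(w[...,0]>.3)&(w[...,0]<1)&(w[...,1]>-.4)
    k,l,st,_=cv2.connectedComponentsWithStats(m.astype(np.uint8)); 
    if k<2: continue
    i=1+st[1:,4].argmax(); q=w[l==i]; q=q[np.isfinite(q[:,0])]
    a=cv2.minAreaRect((q[:,:2]*1000).astype(np.float32)); print(n,st[i],a,np.percentile(q[:,2],[5,50,95]))
for k in range(8):
    cv2.putText(im,f'{x1-k*.1:.1f}',(0,k*100+8),0,.4,(0,255,255),1); cv2.putText(im,f'{y1-k*.1:.2f}',(k*100,745),0,.35,(0,255,255),1)
cv2.imwrite('pics/top.png',cv2.resize(im,(640,600)))
E
```

```text
scene [258 166  88  66 953] ((461.04534912109375, -64.92196655273438), (268.20556640625, 30.188283920288086), 5.8833794593811035) [0.01500677 0.02059156 0.02469673]
side [270 196  68  50 563] ((464.0882873535156, -61.893760681152344), (261.7362365722656, 20.1271915435791), 4.285220146179199) [0.01402458 0.02141066 0.02553498]
wrist [ 123  206  206   33 3652] ((461.50897216796875, -64.19068908691406), (266.9446716308594, 27.061342239379883), 5.801286220550537) [0.01587075 0.02215377 0.02497068]
```

View pics/top.png

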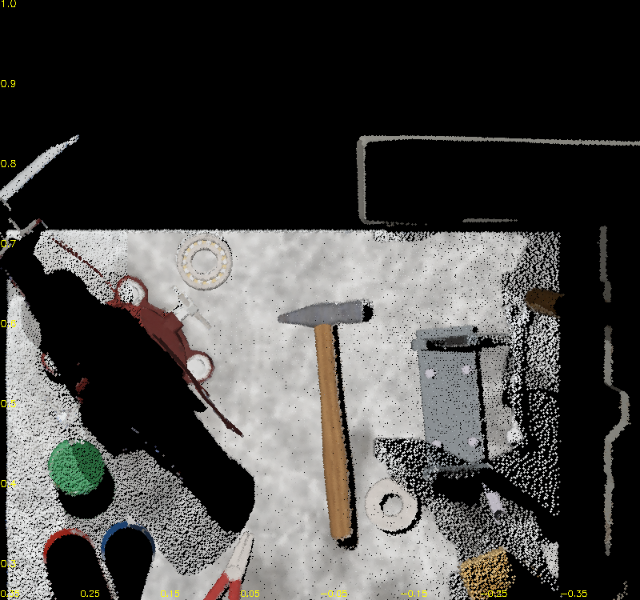

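View pics/wrist0.png

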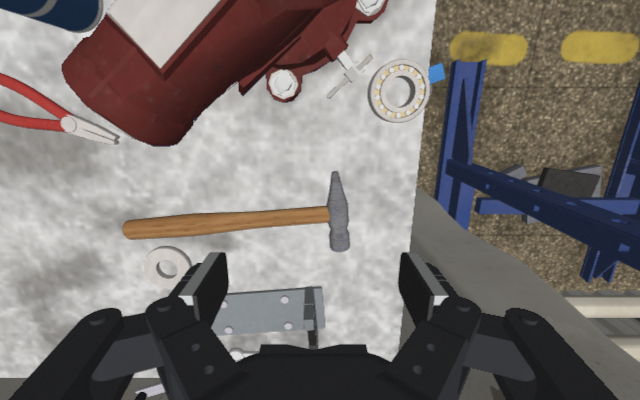

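{"fn": "servo_tool", "kwargs": {"series": "-1 -0.035 -0.015 -0.015 0 0 0; -1 -0.07 -0.03 -0.03 0 0 0; -1 -0.1 -0.05 -0.05 0 0 0; -1 -0.13 -0.07 -0.05 0 0 0; -1 -0.13 -0.07 -0.05 0 0 0; -1 -0.13 -0.07 -0.05 0 0 0"}}

```text
time_s: 0.8
eef_pos: [0.5044, -0.1316, 0.3067]
eef_rot: [0.0, 0.708, 0.706, 0.0]
wrist_force: [0.5, 0.4, 0.3]
opening: 0.998
grasp_force: 0.0
```

```bash
python3 - <<'E'
from h import *
c=cam('wrist'); save(c,'wrist1.png'); w=cloud(c); np.save('w1.npy',w)
print(ctrl.get_obs()['eef_pos'])
for lo,hi,name in [(.068,.081,'prong'),(.081,.095,'keeper'),(.1,.125,'peg')]:
    m=(w[...,2]>lo)&(w[...,2]<hi)&(w[...,1]<-.1)&(w[...,1]>-.35)&(w[...,0]>.35)&(w[...,0]<.68)
    k,l,st,ce=cv2.connectedComponentsWithStats(m.astype(np.uint8))
    for i in range(1,k):
        if st[i,4]>12:
            q=w[l==i]; a=cv2.minAreaRect((q[:,:2]*1000).astype(np.float32)); print(name,ce[i].round(),st[i,4],[np.round(t,1) for t in a],q[:,2].mean().round(4))
E
```

```text
[ 0.5047718  -0.13044733  0.30635742]
prong [363. 207.] 143 [array([ 568.1, -173.9]), array([12.1, 15.6]), np.float64(8.1)] 0.078
prong [235. 218.] 155 [array([ 405.5, -188.8]), array([12.3, 17. ]), np.float64(5.4)] 0.0777
prong [365. 253.] 136 [array([ 574.1, -240. ]), array([11.7, 16.4]), np.float64(5.9)] 0.0778
prong [244. 260.] 58 [array([ 414.6, -251. ]), array([ 9. , 18.2]), np.float64(43.5)] 0.0746
prong [392. 310.] 176 [array([ 617.1, -332.6]), array([30.2, 17.6]), np.float64(20.2)] 0.0745
keeper [238. 270.] 269 [array([ 405.8, -256. ]), array([31.5, 17.9]), np.float64(15.1)] 0.0894
keeper [394. 319.] 204 [array([ 615.8, -336. ]), array([30.9, 17.2]), np.float64(20.8)] 0.0883
peg [397. 335.] 380 [array([ 615.2, -339.6]), array([30.2, 14.1]), np.float64(13.5)] 0.1118
```

View pics/wrist1.png

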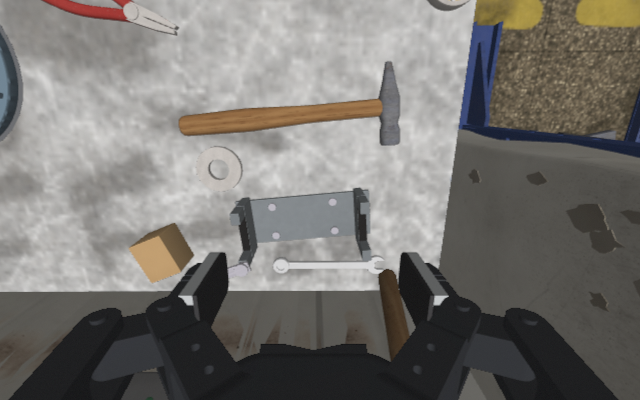

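{"fn": "servo_tool", "kwargs": {"series": "-1 0.01 0 0 0 0 -7; -1 0.02 0 0 0 0 -14; -1 0.03 0 0 0 0 -21; -1 0.04 0 0.02 0 0 -28; -1 0.05 0 0.04 0 0 -35; -1 0.06 0 0.06 0 0 -42; -1 0.07 0.002 0.08 0 0 -49; -1 0.07 0.002 0.1 0 0 -56; -1 0.07 0.002 0.1 0 0 -63; -1 0.07 0.002 0.1 0 0 -70; -1 0.07 0.002 0.1 0 0 -77; -1 0.07 0.002 0.1 0 0 -84"}}

```text
time_s: 1.85
eef_pos: [0.5071, -0.0583, 0.2055]
eef_rot: [-0.001, 0.048, 0.999, 0.0]
wrist_force: [0.4, 0.1, 0.1]
opening: 0.999
grasp_force: 0.0
```

{"fn": "servo_tool", "kwargs": {"series": "-1 0 0 0.02 0 0 -6; -1 0 0 0.02 0 0 -12; -1 0 0 0.02 0 0 -12; -1 0 0 0.02 0 0 -12"}}

```text
time_s: 2.18
eef_pos: [0.5072, -0.0589, 0.1859]
eef_rot: [-0.0, -0.052, 0.999, 0.0]
wrist_force: [0.6, 0.4, 0.5]
opening: 0.996
grasp_force: 0.0
```

```bash
python3 - <<'E'
from h import *
o=ctrl.get_obs(); print(o['eef_pos'],o['q'].round(2),o['torque'],o['wrist_force'])
q=o['eef_rot']; print(R.from_quat([q[1],q[2],q[3],q[0]]).as_matrix().round(3))
c=cam('wrist'); save(c,'wrist2.png'); w=cloud(c)
hsv=cv2.cvtColor(c['img'],cv2.COLOR_RGB2HSV)
m=(cv2.inRange(hsv,(8,110,60),(22,255,255))>0)&(w[...,2]<0.045)&(w[...,2]>0.01)&(w[...,1]>-.15)
p=w[m]; print(len(p),[np.round(t,1) for t in cv2.minAreaRect((p[:,:2]*1000).astype(np.float32))])
for a,b in [(.33,.37),(.40,.44),(.48,.52)]:
    s=p[(p[:,0]>a)&(p[:,0]<b)]; 
    if len(s): print(s.mean(0).round(4),np.ptp(s[:,1]),s[:,2].max())
# peg in scene/side
for n in('scene','side'):
    c=cam(n); save(c,n+'1.png'); w=cloud(c)
    m=(w[...,2]>.092)&(w[...,2]<.125)&(abs(w[...,0]-.38)<.08)&(abs(w[...,1]+.26)<.09)
    p=w[m]; print(n,m.sum(), p.mean(0) if len(p) else '', np.ptp(p,0) if len(p) else '')
E
```

```text
[ 0.50720158 -0.05887363  0.18591507] [-0.35  0.11  1.83  0.    1.19 -2.02] [ 0.01920384 -0.0193651   0.04078498] [0.57623893 0.41060069 0.49402742]
[[-0.995 -0.103 -0.001]
 [-0.103  0.995  0.001]
 [ 0.001  0.001 -1.   ]]
6779 [array([470.1, -64.7]), array([250.9,  28.4]), np.float64(5.9)]
[ 0.3583 -0.075   0.0221] 0.027096856506627826 0.02628810144129723
[ 0.4194 -0.0699  0.0228] 0.0299916356407936 0.027407492257817245
[ 0.4992 -0.0627  0.021 ] 0.024065194465919794 0.02475580062543231
scene 0  
side 18 [ 0.38428421 -0.26166946  0.09791901] [0.06502459 0.02791924 0.01983272]
```

{"fn": "servo_tool", "kwargs": {"series": "-1 0 -0.001 0.04 0 0 0; -1 0 -0.001 0.08 0 0 0; -1 0 -0.001 0.115 0 0 0; -1 0 -0.001 0.14 0 0 0; -1 0 -0.001 0.159 0 0 0; -1 0 -0.001 0.159 0 0 0"}}

```text
time_s: 2.83
eef_pos: [0.5043, -0.06, 0.0237]
eef_rot: [-0.003, -0.052, 0.999, 0.001]
wrist_force: [-1.2, 0.1, -0.5]
opening: 1.005
grasp_force: 0.0
```

{"fn": "servo_tool", "kwargs": {"series": "0.36 0 0 0 0 0 0; 0.36 0 0 0 0 0 0; 0.36 0 0 0 0 0 0; 0.36 0 0 0 0 0 0; 0.36 0 0 0 0 0 0; 0.36 0 0 0 0 0 0; 0.36 0 0 0 0 0 0; 0.36 0 0 0 0 0 0; 0.36 0 0 0 0 0 0; 0.36 0 0 0 0 0 0"}}

```text
time_s: 3.67
eef_pos: [0.5074, -0.0613, 0.0275]
eef_rot: [0.0, -0.052, 0.999, -0.0]
wrist_force: [0.7, -1.6, 0.6]
opening: 0.322
grasp_force: 1.2
```

{"fn": "servo_tool", "kwargs": {"series": "0.45 0 0 0 0 0 0; 0.45 0 0 0 0 0 0; 0.45 0 0 0 0 0 0; 0.45 0 0 0 0 0 0; 0.45 0 0 0 0 0 0"}}

```text
time_s: 4.08
eef_pos: [0.5074, -0.0612, 0.0278]
eef_rot: [0.0, -0.052, 0.999, -0.0]
wrist_force: [-1.2, -1.7, 5.3]
opening: 0.286
grasp_force: 58.0
```

{"fn": "servo_tool", "kwargs": {"series": "0.4 0 0 0 0 0 0; 0.4 0 0 0 0 0 0; 0.4 0 0 0 0 0 0; 0.4 0 0 0 0 0 0"}}

```text
time_s: 4.42
eef_pos: [0.5074, -0.0612, 0.0276]
eef_rot: [0.0, -0.052, 0.999, -0.0]
wrist_force: [-0.2, -1.9, 5.5]
opening: 0.303
grasp_force: 27.5
```

{"fn": "servo_tool", "kwargs": {"series": "0.4 0 0 -0.005 0 0 0; 0.4 0 0 -0.01 0 0 0; 0.4 0 0 -0.015 0 0 0; 0.4 0 0 -0.02 0 0 0; 0.4 0 0 -0.025 0 0 0; 0.4 0 0 -0.03 0 0 0; 0.4 0 0 -0.03 0 0 0; 0.4 0 0 -0.03 0 0 0; 0.4 0 0 -0.03 0 0 0; 0.4 0 0 -0.03 0 0 0"}}

```text
time_s: 5.25
eef_pos: [0.507, -0.061, 0.0571]
eef_rot: [-0.0, -0.052, 0.999, 0.0]
wrist_force: [-0.3, -0.0, -5.2]
opening: 0.304
grasp_force: 26.4
```

```bash
cat >> h.py <<'E'
def level():
    o=ctrl.get_obs(); print('t',o['time_s'],'p',o['eef_pos'].round(4),'F',o['wrist_force'].round(2),'T',o['torque'].round(3),'grip',o['grasp_force'],o['opening'])
    u=np.array([.9951,.0993])
    for n in('scene','side','wrist'):
        c=cam(n); w=cloud(c); hsv=cv2.cvtColor(c['img'],cv2.COLOR_RGB2HSV)
        m=(cv2.inRange(hsv,(8,110,60),(22,255,255))>0)&(w[...,2]<0.2)&(w[...,2]>0.005)&(abs(w[...,1]+.14)<.16)&(w[...,0]>.29)&(w[...,0]<.66)
        k,l,st,_=cv2.connectedComponentsWithStats(m.astype(np.uint8))
        ids=[i for i in range(1,k) if st[i,4]>60]
        if not ids: continue
        p=w[np.isin(l,ids)]; s=p[:,:2]@u; e=np.linspace(s.min(),s.max(),9)
        r=[(round((e[i]+e[i+1])/2,3),round(np.percentile(p[(s>=e[i])&(s<=e[i+1]),2],85),4)) for i in range(8) if ((s>=e[i])&(s<=e[i+1])).sum()>8]
        a=np.array(r); print(n,len(p),'slope deg toward head up',np.degrees(np.arctan(np.polyfit(a[:,0],a[:,1],1)[0])).round(2),[(float(x),float(y)) for x,y in r])
E
python3 -c "from h import *; level()"
```

```text
t 5.25 p [ 0.507  -0.061   0.0571] F [-0.3  -0.   -5.19] T [-0.023 -0.12  -0.017] grip 26.38771084137261 0.3042866218467774
scene 773 slope deg toward head up 9.3 [(0.335, 0.0253), (0.368, 0.031), (0.401, 0.0375), (0.434, 0.042), (0.467, 0.0443), (0.5, 0.0536), (0.534, 0.0583), (0.567, 0.0637)]
side 397 slope deg toward head up 9.22 [(0.341, 0.0266), (0.373, 0.0335), (0.405, 0.0386), (0.438, 0.04), (0.47, 0.0411), (0.502, 0.0553), (0.535, 0.0584), (0.567, 0.0645)]
wrist 18367 slope deg toward head up 8.52 [(0.387, 0.0354), (0.407, 0.0388), (0.427, 0.0416), (0.448, 0.0445), (0.468, 0.0472), (0.488, 0.0503), (0.509, 0.0538), (0.529, 0.0571)]
```

{"fn": "servo_tool", "kwargs": {"series": "0.4 0 0 0.006 0 0 0; 0.4 0 0 0.012 0 0 0; 0.4 0 0 0.018 0 0 0; 0.4 0 0 0.024 0 0 0; 0.4 0 0 0.03 0 0 0; 0.4 0 0 0.03 0 0 0; 0.1 0 0 0.03 0 0 0; 0.1 0 0 0.03 0 0 0; 0.1 0 0 0.03 0 0 0; 0.1 0.012 0 0.03 0 0 0; 0.1 0.024 0 0.03 0 0 0; 0.1 0.035 0 0.03 0 0 0"}}

```text
time_s: 6.4
eef_pos: [0.4718, -0.0646, 0.0273]
eef_rot: [-0.0, -0.052, 0.999, -0.0]
wrist_force: [-0.3, 0.4, 0.7]
opening: 0.453
grasp_force: 0.0
```

{"fn": "servo_tool", "kwargs": {"series": "0.1 0 0 0 0 0 0; 0.36 0 0 0 0 0 0; 0.36 0 0 0 0 0 0; 0.36 0 0 0 0 0 0; 0.38 0 0 0 0 0 0; 0.38 0 0 0 0 0 0; 0.38 0 0 0 0 0 0"}}

```text
time_s: 6.98
eef_pos: [0.4726, -0.0648, 0.0275]
eef_rot: [-0.0, -0.052, 0.999, -0.0]
wrist_force: [-3.9, -1.6, 5.5]
opening: 0.318
grasp_force: 28.8
```

{"fn": "servo_tool", "kwargs": {"series": "0.38 0 0 -0.005 0 0 0; 0.38 0 0 -0.01 0 0 0; 0.38 0 0 -0.015 0 0 0; 0.38 0 0 -0.02 0 0 0; 0.38 0 0 -0.025 0 0 0; 0.38 0 0 -0.03 0 0 0; 0.38 0 0 -0.03 0 0 0; 0.38 0 0 -0.03 0 0 0; 0.38 0 0 -0.03 0 0 0; 0.38 0 0 -0.03 0 0 0"}}

```text
time_s: 7.82
eef_pos: [0.472, -0.0646, 0.057]
eef_rot: [-0.0, -0.052, 0.999, 0.0]
wrist_force: [0.2, -0.4, -5.8]
opening: 0.315
grasp_force: 28.5
```

```bash
python3 -c "from h import *; level()"
```

```text
t 7.8167 p [ 0.472  -0.0646  0.057 ] F [ 0.24 -0.41 -5.81] T [-0.051 -0.083  0.018] grip 28.483314625918865 0.31467145240663513
scene 820 slope deg toward head up -0.13 [(0.335, 0.0516), (0.369, 0.0525), (0.402, 0.0536), (0.436, 0.0526), (0.469, 0.0518), (0.503, 0.0516), (0.536, 0.0519), (0.57, 0.0521)]
side 412 slope deg toward head up 0.09 [(0.339, 0.0527), (0.372, 0.0522), (0.405, 0.0485), (0.438, 0.0699), (0.47, 0.0534), (0.503, 0.0526), (0.536, 0.0529), (0.569, 0.0534)]
wrist 20423 slope deg toward head up -0.66 [(0.358, 0.053), (0.378, 0.0535), (0.398, 0.0539), (0.419, 0.0538), (0.439, 0.0532), (0.46, 0.0526), (0.48, 0.052), (0.5, 0.0519)]
```

{"fn": "servo_tool", "kwargs": {"series": "0.38 0 0 0.006 0 0 0; 0.38 0 0 0.012 0 0 0; 0.38 0 0 0.018 0 0 0; 0.38 0 0 0.024 0 0 0; 0.38 0 0 0.03 0 0 0; 0.38 0 0 0.03 0 0 0; 0.1 0 0 0.03 0 0 0; 0.1 0 0 0.03 0 0 0; 0.1 0 0 0.03 0 0 0; 0.1 0.005 0 0.03 0 0 0; 0.1 0.009 0 0.03 0 0 0; 0.1 0.009 0 0.03 0 0 0"}}

```text
time_s: 8.97
eef_pos: [0.4623, -0.0655, 0.0272]
eef_rot: [-0.0, -0.052, 0.999, 0.0]
wrist_force: [0.3, -0.1, 0.6]
opening: 0.45
grasp_force: 0.0
```

{"fn": "servo_tool", "kwargs": {"series": "0.35 0 0 0 0 0 0; 0.35 0 0 0 0 0 0; 0.37 0 0 0 0 0 0; 0.37 0 0 0 0 0 0; 0.37 0 0 0 0 0 0; 0.37 0 0 0 0 0 0"}}

```text
time_s: 9.47
eef_pos: [0.463, -0.0656, 0.0275]
eef_rot: [-0.0, -0.052, 0.999, 0.0]
wrist_force: [-4.1, 0.3, 6.1]
opening: 0.319
grasp_force: 27.8
```

{"fn": "servo_tool", "kwargs": {"series": "0.37 0 0 -0.005 0 0 0; 0.37 0 0 -0.01 0 0 0; 0.37 0 0 -0.015 0 0 0; 0.37 0 0 -0.02 0 0 0; 0.37 0 0 -0.025 0 0 0; 0.37 0 0 -0.03 0 0 0; 0.37 0 0 -0.03 0 0 0; 0.37 0 0 -0.03 0 0 0; 0.37 0 0 -0.03 0 0 0"}}

```text
time_s: 10.22
eef_pos: [0.4633, -0.0655, 0.0572]
eef_rot: [-0.0, -0.052, 0.999, 0.0]
wrist_force: [-0.3, -0.3, -6.7]
opening: 0.317
grasp_force: 27.4
```

```bash
python3 -c "from h import *; level()"
```

```text
t 10.2167 p [ 0.4633 -0.0655  0.0572] F [-0.3  -0.33 -6.7 ] T [0.035 0.039 0.016] grip 27.40926590673439 0.3169720071680633
scene 814 slope deg toward head up -0.73 [(0.335, 0.0531), (0.368, 0.0537), (0.402, 0.0538), (0.469, 0.052), (0.502, 0.0511), (0.536, 0.0512), (0.57, 0.051)]
side 411 slope deg toward head up -1.04 [(0.34, 0.0543), (0.373, 0.0522), (0.406, 0.0468), (0.438, 0.1054), (0.471, 0.0529), (0.504, 0.052), (0.536, 0.0525), (0.569, 0.0524)]
wrist 20609 slope deg toward head up -1.0 [(0.349, 0.0539), (0.369, 0.0542), (0.39, 0.0545), (0.41, 0.0545), (0.43, 0.0538), (0.451, 0.0531), (0.471, 0.0523), (0.492, 0.0517)]
```

{"fn": "servo_tool", "kwargs": {"series": "0.37 0 0 -0.005 0 0 0; 0.37 0 0 -0.013 0 0 0; 0.37 0 0 -0.023 0 0 0; 0.37 0 0 -0.034 0 0 0; 0.37 0 0 -0.046 0 0 0; 0.37 0 0 -0.058 0 0 0; 0.37 0 0 -0.07 0 0 0; 0.37 0 0 -0.08 0 0 0; 0.37 0 0 -0.086 0 0 0; 0.37 0 0 -0.09 0 0 0; 0.37 0 0 -0.09 0 0 0; 0.37 0 0 -0.09 0 0 0"}}

```text
time_s: 11.37
eef_pos: [0.4632, -0.0655, 0.1472]
eef_rot: [-0.0, -0.052, 0.999, 0.0]
wrist_force: [-0.1, 0.7, -6.5]
opening: 0.328
grasp_force: 27.5
```

{"fn": "servo_tool", "kwargs": {"series": "0.37 0 0 0 0 0 0; 0.37 0 0 0 0 0 0; 0.37 0 0 0 0 0 0; 0.37 0.001 -0.005 0 0 0 0; 0.37 0.002 -0.013 0 0 0 0.1; 0.37 0.003 -0.023 0 0 0 0.2; 0.37 0.005 -0.034 0 0 0 0.3; 0.37 0.007 -0.046 0 0 0 0.4; 0.37 0.009 -0.058 0 0 0 0.5; 0.37 0.011 -0.07 0 0 0 0.6; 0.37 0.013 -0.082 0 0 0 0.6; 0.37 0.015 -0.094 0 0 0 0.6"}}

```text
time_s: 12.37
eef_pos: [0.4581, -0.1622, 0.1473]
eef_rot: [-0.0, -0.047, 0.999, -0.0]
wrist_force: [-0.6, -0.4, -5.9]
opening: 0.318
grasp_force: 27.5
```

{"fn": "servo_tool", "kwargs": {"series": "0.37 0.002 -0.012 0 0 0 0; 0.37 0.004 -0.024 0 0 0 0; 0.37 0.006 -0.036 0 0 0 0; 0.37 0.007 -0.046 0 0 0 0; 0.37 0.007 -0.052 0 0 0 0; 0.37 0.007 -0.055 0 0 0 0; 0.37 0.007 -0.055 0 0 0 0; 0.37 0.007 -0.055 0 0 0 0"}}

```text
time_s: 13.03
eef_pos: [0.4564, -0.2157, 0.1471]
eef_rot: [-0.0, -0.047, 0.999, 0.0]
wrist_force: [0.3, -0.5, -6.2]
opening: 0.321
grasp_force: 27.5
```

```bash
python3 - <<'E'
from h import *
level()
c=cam('wrist'); save(c,'wrist3.png'); w=cloud(c)
for lo,hi,name in [(.07,.081,'prong'),(.081,.095,'keeper'),(.1,.12,'peg')]:
    m=(w[...,2]>lo)&(w[...,2]<hi)&(w[...,1]<-.15)&(w[...,1]>-.33)&(w[...,0]>.3)&(w[...,0]<.45)
    k,l,st,ce=cv2.connectedComponentsWithStats(m.astype(np.uint8))
    for i in range(1,k):
        if st[i,4]>30:
            q=w[l==i]; print(name,ce[i].round(),st[i,4],[np.round(t,1) for t in cv2.minAreaRect((q[:,:2]*1000).astype(np.float32))],q.mean(0).round(4))
c=cam('side'); s=c['img'][100:300,150:400,::-1]; a=cv2.resize(s,(500,400)); b=cv2.resize(cv2.imread('pics/wrist3.png'),(0,0),fx=.45,fy=.45)
cv2.imwrite('pics/m3.png',np.hstack([a,cv2.copyMakeBorder(b,0,220,0,0,0)]))
E
```

```text
t 13.0333 p [ 0.4564 -0.2157  0.1471] F [ 0.32 -0.45 -6.2 ] T [ 0.039 -0.02   0.052] grip 27.528891846216084 0.32120566933997874
scene 1058 slope deg toward head up 10.85 [(0.282, 0.0517), (0.319, 0.1422), (0.357, 0.1433), (0.395, 0.1435), (0.432, 0.1411), (0.47, 0.1408), (0.508, 0.1406), (0.545, 0.141)]
side 697 slope deg toward head up 12.17 [(0.285, 0.0431), (0.323, 0.1445), (0.36, 0.1449), (0.398, 0.1422), (0.435, 0.1438), (0.472, 0.1426), (0.51, 0.142), (0.547, 0.1422)]
wrist 20670 slope deg toward head up -1.03 [(0.332, 0.1441), (0.36, 0.1445), (0.389, 0.1446), (0.418, 0.1437), (0.447, 0.1426), (0.476, 0.1418)]
prong [268. 149.] 78 [array([ 409.9, -247.1]), array([11.9,  3.3]), np.float64(23.8)] [ 0.4088 -0.2475  0.0765]
prong [360. 152.] 516 [array([ 405.4, -188.8]), array([11.6, 16.2]), np.float64(5.6)] [ 0.405  -0.1894  0.0787]
keeper [240. 109.] 3218 [array([ 384.7, -265.2]), array([77.9, 17.8]), np.float64(22.0)] [ 0.3862 -0.2629  0.0884]
peg [205.  40.] 865 [array([ 355.4, -274.8]), array([11.7, 11.6]), np.float64(65.7)] [ 0.356  -0.2735  0.1144]
```

View pics/m3.png

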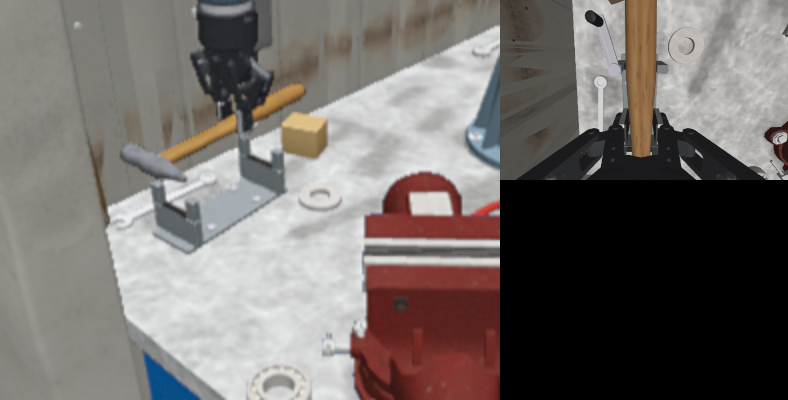

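{"fn": "servo_tool", "kwargs": {"series": "0.37 0 -0.0015 0.004 0 0 0; 0.37 0 -0.0015 0.01 0 0 0; 0.37 0 -0.0015 0.018 0 0 0; 0.37 0 -0.0015 0.026 0 0 0; 0.37 0 -0.0015 0.034 0 0 0; 0.37 0 -0.0015 0.042 0 0 0; 0.37 0 -0.0015 0.05 0 0 0; 0.37 0 -0.0015 0.056 0 0 0; 0.37 0 -0.0015 0.06 0 0 0; 0.37 0 -0.0015 0.063 0 0 0; 0.37 0 -0.0015 0.065 0 0 0; 0.37 0 -0.0015 0.066 0 0 0"}}

```text
time_s: 14.28
eef_pos: [0.4567, -0.2176, 0.0812]
eef_rot: [0.0, -0.047, 0.999, -0.0]
wrist_force: [-0.1, 0.1, -6.3]
opening: 0.326
grasp_force: 27.5
```

{"fn": "servo_tool", "kwargs": {"series": "0.37 0 0 0.001 0 0 0; 0.37 0 0 0.002 0 0 0; 0.37 0 0 0.003 0 0 0; 0.37 0 0 0.004 0 0 0; 0.37 0 0 0.004 0 0 0"}}

```text
time_s: 14.7
eef_pos: [0.4566, -0.2176, 0.0773]
eef_rot: [0.0, -0.047, 0.999, -0.0]
wrist_force: [0.3, 0.1, -6.6]
opening: 0.321
grasp_force: 27.5
```

{"fn": "servo_tool", "kwargs": {"series": "0.37 0 0 0.0005 0 0 0; 0.37 0 0 0.001 0 0 0; 0.37 0 0 0.0015 0 0 0; 0.37 0 0 0.0015 0 0 0"}}

```text
time_s: 15.03
eef_pos: [0.4569, -0.2176, 0.0763]
eef_rot: [0.0, -0.047, 0.999, -0.0]
wrist_force: [-1.3, 1.1, 0.6]
opening: 0.324
grasp_force: 28.1
```

{"fn": "servo_tool", "kwargs": {"series": "0.37 0 0 0.0007 0 0 0; 0.35 0 0 0.0007 0 0 0; 0.33 0 0 0.0007 0 0 0; 0.3 0 0 0.0007 0 0 0; 0.2 0 0 0.0007 0 0 0; 0 0 0 0.0007 0 0 0; 0 0 0 0.0007 0 0 0; -0.3 0 0 0.0007 0 0 0; -0.3 0 0 0.0007 0 0 0; -0.3 0 0 0.0007 0 0 0; -0.3 0 0 0.0007 0 0 0"}}

```text
time_s: 15.95
eef_pos: [0.4566, -0.2176, 0.0751]
eef_rot: [-0.0, -0.047, 0.999, 0.0]
wrist_force: [0.4, -0.1, 0.3]
opening: 0.652
grasp_force: 0.0
```

```bash
python3 -c "from h import *; level()"
```

```text
t 15.95 p [ 0.4566 -0.2176  0.0751] F [ 0.35 -0.13  0.27] T [-0.033 -0.034 -0.05 ] grip 0.0 0.651643672886553
scene 988 slope deg toward head up 1.19 [(0.28, 0.0523), (0.318, 0.0747), (0.356, 0.0741), (0.394, 0.0742), (0.432, 0.0716), (0.469, 0.0699), (0.507, 0.0689), (0.545, 0.068)]
side 481 slope deg toward head up 2.76 [(0.285, 0.0429), (0.323, 0.0759), (0.36, 0.0755), (0.434, 0.073), (0.472, 0.0707), (0.509, 0.0699), (0.546, 0.0699)]
wrist 20821 slope deg toward head up -2.11 [(0.329, 0.0753), (0.349, 0.0752), (0.369, 0.0751), (0.39, 0.0747), (0.41, 0.0737), (0.43, 0.0725), (0.45, 0.0713), (0.471, 0.0704)]
```

```bash
python3 - <<'E'
from h import *
w=np.load('w1.npy')
for n in ('w1','wrist','scene','side'):
    ww=w if n=='w1' else cloud(cam(n))
    for a in (.32,.36,.40):
        m=(abs(ww[...,0]-a)<.02)&(ww[...,2]>.13)&(ww[...,2]<.3)&(ww[...,1]<-.29)
        if m.sum()>5: print(n,a,m.sum(),np.percentile(ww[m][:,1],[2,50,98]).round(3))
# arc plan
piv=np.array([411.1,-254.7]); th0=199.8
for f in np.linspace(0,1,14):
    th=np.radians(th0-f*108); print(np.round(f,3),(piv+59.5*np.array([np.cos(th),np.sin(th)])).round(1))
E
```

```text
w1 0.32 736 [-0.36  -0.359 -0.357]
w1 0.36 13 [-0.36  -0.359 -0.358]
scene 0.4 98 [-0.413 -0.409 -0.406]
side 0.36 173 [-0.413 -0.41  -0.405]
side 0.4 620 [-0.415 -0.411 -0.406]
0.0 [ 355.1 -274.9]
0.077 [ 352.8 -266.6]
0.154 [ 351.7 -258. ]
0.231 [ 351.8 -249.4]
0.308 [ 353.2 -240.9]
0.385 [ 355.8 -232.7]
0.462 [ 359.6 -224.9]
0.538 [ 364.4 -217.8]
0.615 [ 370.3 -211.4]
0.692 [ 376.9 -206. ]
0.769 [ 384.3 -201.6]
0.846 [ 392.3 -198.2]
0.923 [ 400.7 -196.1]
1.0 [ 409.2 -195.2]
```

{"fn": "servo_tool", "kwargs": {"series": "-0.3 0 0 -0.02 0 0 0; -0.3 0 0 -0.05 0 0 0; -0.3 0 0 -0.085 0 0 0; -0.1 0 0 -0.12 0 0 0; 0.2 0 0 -0.12 0 0 0; 0.2 0 0 -0.12 0 0 0"}}

```text
time_s: 16.75
eef_pos: [0.458, -0.2186, 0.1977]
eef_rot: [0.002, -0.047, 0.999, -0.002]
wrist_force: [0.2, 0.2, -1.0]
opening: 0.403
grasp_force: 0.0
```

{"fn": "servo_tool", "kwargs": {"series": "0.2 0.03 -0.013 0 0 0 0; 0.2 0.06 -0.026 0 0 0 0; 0.2 0.09 -0.04 0 0 0 0; 0.2 0.106 -0.047 0 0 0 0; 0.2 0.106 -0.047 0 0 0 0; 0.2 0.106 -0.047 0.02 0 0 0; 0.2 0.106 -0.047 0.04 0 0 0; 0.2 0.106 -0.047 0.055 0 0 0; 0.2 0.106 -0.047 0.067 0 0 0; 0.2 0.106 -0.047 0.077 0 0 0; 0.44 0.106 -0.047 0.077 0 0 0; 0.44 0.106 -0.047 0.077 0 0 0"}}

```text
time_s: 17.75
eef_pos: [0.3554, -0.2735, 0.1173]
eef_rot: [-0.001, -0.047, 0.999, 0.001]
wrist_force: [-0.4, 0.0, 0.1]
opening: 0.284
grasp_force: 0.0
```

```bash
python3 - <<'E'
from h import *
o=ctrl.get_obs(); print(o['eef_pos'],o['opening'],o['wrist_force'],o['q'].round(2))
c=cam('wrist'); save(c,'wrist4.png'); w=cloud(c)
q=o['eef_rot']; M=R.from_quat([q[1],q[2],q[3],q[0]]).as_matrix(); print(M.round(3))
# arc in tool axes, 24 rows (two calls)
piv=np.array([411.1,-254.7]);p0=o['eef_pos'][:2]*1000
for i in range(0,15):
    th=np.radians(199.8-i/14*108); d=piv+59.5*np.array([np.cos(th),np.sin(th)])-np.array([355.1,-274.9]); t=M[:2,:2].T@d
    print(i,t.round(1),round(i/14*90,1))
E
```

```text
[ 0.35541394 -0.27354596  0.11727575] 0.2839278690531473 [-0.39799366  0.04830285  0.070916  ] [-0.92  0.08  2.03  0.    1.03 -2.59]
[[-0.996 -0.094 -0.001]
 [-0.094  0.996  0.002]
 [ 0.001  0.002 -1.   ]]
0 [-0.  0.] 0.0
1 [1.4 7.9] 6.4
2 [ 1.8 15.9] 12.9
3 [ 1.1 23.9] 19.3
4 [-0.6 31.7] 25.7
5 [-3.4 39.2] 32.1
6 [-7.1 46.3] 38.6
7 [-11.8  52.8] 45.0
8 [-17.3  58.6] 51.4
9 [-23.6  63.6] 57.9
10 [-30.4  67.7] 64.3
11 [-37.8  70.9] 70.7
12 [-45.5  73.1] 77.1
13 [-53.4  74.2] 83.6
14 [-61.4  74.2] 90.0
```

View pics/wrist4.png

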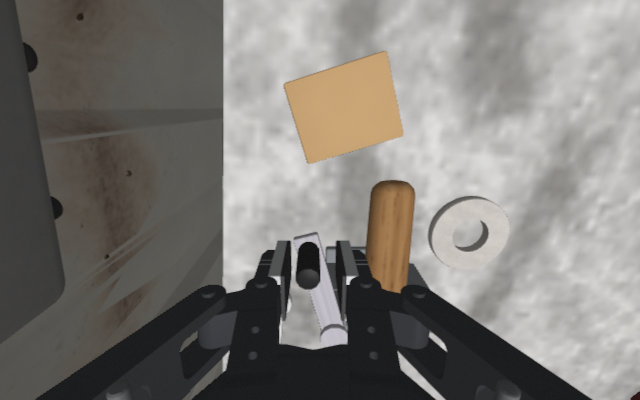

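{"fn": "servo_tool", "kwargs": {"series": "0.44 0.0014 0.008 0 0 0 6.4; 0.44 0.0018 0.016 0 0 0 12.9; 0.44 0.001 0.024 0 0 0 19.3; 0.44 -0.0006 0.032 0 0 0 25.7; 0.44 -0.0034 0.039 0 0 0 32.1; 0.44 -0.007 0.046 0 0 0 38.6; 0.44 -0.012 0.053 0 0 0 45; 0.44 -0.017 0.0585 0 0 0 51.4; 0.44 -0.0235 0.0635 0 0 0 57.9; 0.44 -0.0305 0.0675 0 0 0 64.3; 0.44 -0.038 0.071 0 0 0 70.7; 0.44 -0.038 0.071 0 0 0 70.7"}}

```text
time_s: 18.8
eef_pos: [0.388, -0.2, 0.1191]
eef_rot: [0.001, 0.541, 0.841, -0.0]
wrist_force: [-0.0, 0.7, 0.8]
opening: 0.281
grasp_force: 0.0
```

```bash
python3 - <<'E'
from h import *
o=ctrl.get_obs(); print(o['eef_pos'],o['opening'],o['wrist_force'])
q=o['eef_rot']; M=R.from_quat([q[1],q[2],q[3],q[0]]).as_matrix(); print(M.round(3))
piv=np.array([411.1,-254.7])
for k in (84,90,94):
    th=np.radians(185.2-k); d=piv+59.5*np.array([np.cos(th),np.sin(th)])-o['eef_pos'][:2]*1000; print(k,(M[:2,:2].T@d).round(1))
c=cam('wrist'); save(c,'wrist5.png')
E
```

```text
[ 0.387961   -0.19998153  0.11911306] 0.2805147538769755 [-0.01619008  0.69197986  0.84528741]
[[-0.415  0.91   0.002]
 [ 0.91   0.415 -0.001]
 [-0.002  0.001 -1.   ]]
84 [-1.5 12.1]
90 [-3.2 18. ]
94 [-4.8 21.9]
```

View pics/wrist5.png

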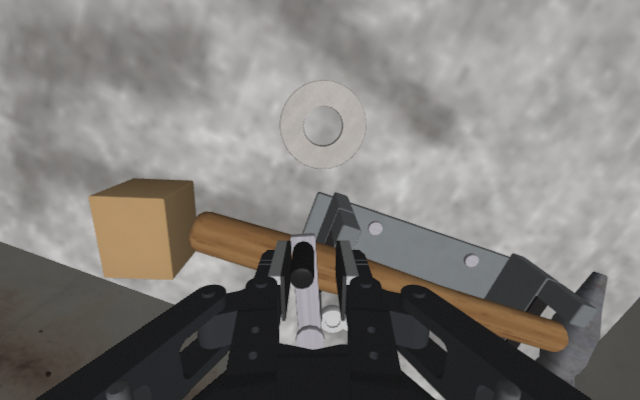

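{"fn": "servo_tool", "kwargs": {"series": "0.44 -0.0005 0.006 0 0 0 6; 0.44 -0.0015 0.012 0 0 0 12; 0.44 -0.003 0.018 0 0 0 18; 0.44 -0.005 0.022 0 0 0 20; 0.44 -0.005 0.023 0 0 0 20; 0.44 -0.005 0.023 0 0 0 20"}}

```text
time_s: 19.35
eef_pos: [0.4098, -0.1953, 0.1185]
eef_rot: [0.0, 0.676, 0.737, -0.0]
wrist_force: [-0.3, -0.6, -0.3]
opening: 0.285
grasp_force: 0.0
```

```bash
cat > chk.py <<'E'
from h import *
o=ctrl.get_obs(); print(o['eef_pos'],o['wrist_force'])
c=cam('wrist'); w=cloud(c); hsv=cv2.cvtColor(c['img'],cv2.COLOR_RGB2HSV)
m=(w[...,2]>.106)&(w[...,2]<.12)&(hsv[...,2]<70)&(abs(w[...,0]-.4)<.05)&(abs(w[...,1]+.2)<.05)
k,l,st,ce=cv2.connectedComponentsWithStats(m.astype(np.uint8))
for i in range(1,k):
    if st[i,4]>30:
        p=w[l==i]; a=cv2.minAreaRect((p[:,:2]*1000).astype(np.float32)); d=np.array(a[0])-[411.1,-254.7]
        print(ce[i].round(),st[i,4],a,'k deg',185.2-np.degrees(np.arctan2(d[1],d[0])),np.hypot(*d))
E
python3 chk.py
```

```text
[ 0.40980573 -0.19533763  0.11845465] [-0.26870256 -0.63774804 -0.32512932]
[339. 265.] 155 ((422.6615905761719, -191.35662841796875), (2.0666465759277344, 20.058307647705078), 4.831158638000488) k deg 105.54390476963853 64.38985246162868
[298. 272.] 815 ((403.4855651855469, -194.20516967773438), (12.692610740661621, 22.907358169555664), 8.81237506866455) k deg 88.02595460259055 60.97215850913647
[265. 262.] 178 ((388.3427734375, -188.60989379882812), (8.3059720993042, 3.633000612258911), 35.626651763916016) k deg 76.19955200087199 69.89845133119283
[361. 262.] 181 ((432.070068359375, -185.46728515625), (5.9759297370910645, 1.6095813512802124), 4.307319641113281) k deg 112.05116570234607 72.33887317088136
```

{"fn": "servo_tool", "kwargs": {"series": "0.44 0 0.002 0 0 0 0; 0.44 0 0.002 0 0 0 0; 0.3 0 -0.002 0 0 0 0; 0.3 0 -0.004 0 0 0 0; 0.3 0 -0.004 0 0 0 0; 0.3 0 -0.004 -0.02 0 0 0; 0.3 0 -0.004 -0.045 0 0 0; 0.3 0 -0.004 -0.08 0 0 0; 0.3 0 -0.004 -0.12 0 0 0; 0.3 0 -0.004 -0.12 0 0 0; 0.3 0 -0.004 -0.12 0 0 0"}}

```text
time_s: 20.32
eef_pos: [0.4069, -0.1965, 0.2408]
eef_rot: [0.003, 0.677, 0.736, 0.0]
wrist_force: [-0.2, 0.6, -0.4]
opening: 0.35
grasp_force: 0.0
```

```bash
python3 chk.py; python3 - <<'E'
from h import *
level(); c=cam('wrist'); save(c,'wrist6.png')
E
```

```text
[ 0.40693701 -0.19646823  0.24084648] [-0.24250853  0.61886543 -0.40198454]
[311. 196.] 155 ((406.0772399902344, -193.5775604248047), (10.468507766723633, 10.318264961242676), 8.023749351501465) k deg 90.50225258659428 61.328465965969684
t 20.3667 p [ 0.406  -0.1956  0.2388] F [-0.48  0.43 -0.37] T [ 0.034 -0.003  0.021] grip 0.0 0.35379194658534807
scene 1087 slope deg toward head up 1.21 [(0.279, 0.0527), (0.317, 0.0739), (0.355, 0.0743), (0.393, 0.0732), (0.431, 0.0714), (0.469, 0.07), (0.507, 0.0688), (0.545, 0.0681)]
side 573 slope deg toward head up 3.04 [(0.285, 0.0395), (0.322, 0.0757), (0.36, 0.0746), (0.397, 0.0744), (0.434, 0.0728), (0.472, 0.0704), (0.509, 0.0697), (0.546, 0.0696)]
wrist 5617 slope deg toward head up -1.77 [(0.31, 0.0754), (0.344, 0.0753), (0.378, 0.0751), (0.412, 0.0738), (0.446, 0.0718), (0.48, 0.0703), (0.514, 0.0697), (0.548, 0.0691)]
```

View pics/wrist6.png

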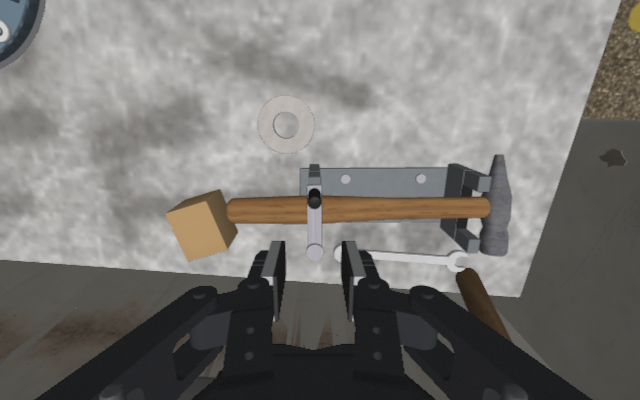

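The final picture shows the handle in both notches. The head is just outside the plain fork (495,205), and the keeper lies fully across the handle with its peg at (315,197), about 1.57 rad. The gripper is clear of everything, so I'm handing in.

```bash
python3 -c "
from bench import ctrl
print(ctrl.hand_in())"
```

```text
the job is handed in; nothing more can be done
None
```

The job is handed in after about 20 s of robot time: the hammer was lifted level at about 27 N, laid in both notches and released, and the keeper measures about 1.57 rad across the handle; the interface returned no verdict.

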